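# Snap the heating bath's controller into its dock and switch it on

### The job

Put the heating bath's dark controller back into its dock on the bath's control wing: set it square between the two spring clips with its green key at the end marked by the green dot, and press it straight down, firmly but without forcing it, until both clips snap over its end tongues and it sits fully home. Then switch it on by pressing its green key right down, let go of everything, and leave the other things where they are.

Things in the scene. Friction and masses are not known exactly. Their poses are not given: they have to be found in the camera images.
- controller: The bath's controller: dark slate block 100 (own x) x 50 (y) x 30 mm (z), 0.13-0.25 kg, black display on top. At each end a teal tongue, 30 mm wide, 15 mm tall, stands 15 mm out at the bottom (130 mm overall), its lower edge chamfered 7 mm in over 12 mm of height. Origin: centre of the underside. A green key stands on top near the +x end. Can be gripped across its 50 mm width at the middle.
- key_place (a point): Centre of the round green key (16 mm across) at the level of the controller's top face, 37 mm from the controller's middle towards +x; the key's crown stands 6 mm above this.
- key (a joint): The controller's green key: travel down in m, 0 up, 0.003 right down; it springs back; takes about 4 N.
- bath: Heating bath, fixed, on four screw feet. Origin on the bench straight under the dock's middle, x along the dock to the green dot, z up. Pan on the +y side (y 120-355 mm, 156 mm tall); before it the low control wing (x +-135, y -60 to 120, deck 48 mm high) with the dock. All heights are with the feet right in: they lift the housing, dock and clips by 0-18 mm, unmeasured; feel for it.
- dock_foot (a point): Point on the bench under the dock's middle (the feet do not move it). Dock above it: hard seat 92 x 38 mm at height 60 mm, where the controller's underside rests when home, its middle over this point, its x along the bath's x (key at the green dot). Flared guide cheeks, 35 mm apart at each end (54-64 mm from the middle, tops 18 mm above the seat), take the 30 mm tongues.
- contact (a joint): Sprung contact block in the middle of the seat: how far it is pressed down, m. 0 when free (top 5 mm above the seat), about 0.0045 with the controller home. Pushes up with 3 N at first, about 11 N when home, so a controller not held by both clips comes up again.
- clip_a (a joint): Spring clip at the dock's -x end: outward spread in m, 0 closed, 0.004 as the tongue passes, 0 again once snapped over its top. Its hooked nose reaches in to 61 mm from the middle, underside 15.6 mm above the seat; it meets the chamfer when the controller is about 12 mm above the seat. Clips and contact block need 10-16 N of push in all, then snap just before the seat; they bear 30 N, no more.
- clip_b (a joint): Spring clip at the dock's +x end (by the green dot), the same.
- stirrer_remote: Another instrument's remote, not to be used or moved: pale rounded block 105 x 58 x 26 mm with an orange knob, no tongues. It and the controller may lie in each other's place.
- spatula: Lab spatula, steel rod 8 mm thick with flat ends, 160 mm long, lying on the bench; leave alone.
- beaker: Glass beaker, 72 mm across, 95 mm tall; leave alone.
- reagent_bottle: Amber bottle, 72 mm across, 170 mm tall; leave alone.
- wash_bottle: White plastic bottle with a red cap, 64 mm across, 160 mm tall; leave alone.
- cork_ring: Cork flask ring, 90 mm across, 28 mm tall; leave alone.

How it is judged (in metres and radians):
On the way, in this order (a step that is already met when the one before it is completed fails the run):
1. the controller is pressed home in the dock, the right way round, both clips snapped over its tongues (value of joint contact above 0.0035 m and value of joint each of clip_a, clip_b below 0.0015 m and horizontal distance between controller and dock_foot below 0.005 m and x of key_place in the frame of bath above 0.03 m), for 0.2 s.
2. the green key is pressed right down (value of joint key above 0.0022 m), for 0.05 s.
At the end, for the whole second after the job is handed in: The controller rests, let go, in the dock: within 5 mm of its middle, parallel to it within 0.06 rad, level within 0.04 rad, key end at the green dot, the contact block pressed down by more than 3.5 mm, both clips sprung back to within 1.5 mm of closed, the green key up again after it was pressed (all of step 1 and angle between the x axis of controller and the x axis of bath, either way round below 0.06 rad and angle between controller's own z axis and vertical below 0.04 rad and value of joint key below 0.001 m and linear speed of controller below 0.02 m/s); the robot touches nothing.
It fails at once if the controller is forced against the bath, its clips or dock with more than 32 N (contact force between controller and bath above 32 N).
It fails at once if the gripper or arm is driven against the bath with more than 32 N (contact force between any of the fingers, the arm and bath above 32 N).
It fails at once if another thing on the bench is moved by more than 20 mm (distance of any of stirrer_remote, spatula, beaker, reagent_bottle, wash_bottle, cork_ring from where it was at the start of the episode above 0.02 m).
It also fails if it takes over 54 s, if anything falls off the work surface, if the arm or the gripper's body presses on something with over 40 N, if the wrist force passes 120 N, or if a joint passes its speed limit or range.

### The arm

A 6-joint arm with a two-finger parallel gripper is mounted at the origin on the work surface. World frame = base frame: x ahead of the robot, y to its left, z up, the work surface at z = 0. Lengths are in m, angles in degrees, forces in N, time in s.
With the tool pointing down it reaches from about 0.35 to 1 m from the base axis. Payload 7.1 kg.
Tool frame: the origin (TCP) lies midway between the tips of the shut fingers; the grasp point (between the pads) lies grasp_offset behind it (grasp_offset is the distance from the TCP to the grasp point, in m); z points along the fingers, y is the direction in which the jaws open and shut (so a half turn about z gives the same grasp; the last joint's range is limited). The gripper opens to 85 mm and grips with 20 to 120 N. Pads are 22 mm wide; open, the fingers measure 114 mm over their backs; the gripper's body (76 mm by 85 mm) begins 54 mm behind the grasp point. The pads swing forward as they close: fully open they stand 13 mm farther back than shut.
Start: joints at [-72.995, 24.242, 93.386, -0, 62.372, -1.089], TCP at [0.194, -0.594, 0.231] pointing down, gripper open.
Joint ranges: [-172.04, 172.04], [-51.8, 120.97], [4.93, 147.93], [-75.15, 255.16], [6.16, 154.13], [-145.62, 145.62]. Speed limits (degrees/s): [136.94, 136.94, 172.46, 180, 180, 180].

### API

Orientations are given as [roll, pitch, yaw] about the fixed x, y, z axes, in that order (R = Rz(yaw) Ry(pitch) Rx(roll)).
In Python, from rig import * gives the robot as it stands.
- The arm moves only by the tool carry_out, never from a script. Its argument "commands" is text: rows parted by semicolons, each of 7 numbers parted by spaces: the closure, from 0 (fully open) to 1 (shut), then the shift along the tool's x, y, z in m, then the turn, a rotation vector about the tool's x, y, z in rad. In form: hand tx ty tz ax ay az; .... A call has 1 to 5 rows; each row shifts and turns the commanded pose from where the row before left it, along the tool's axes as they then stand; what a row does not reach is not made up. A row lasts 1/8 s, in which the tool goes at most 62.5 mm and 10.7 degrees, less where a joint would pass 70% of its speed; a pose out of reach is approached as far as the arm can. A call with a gripper value outside its range is refused whole. The fingers move at their own pace and stop on an object; "newtons" is the grip in N (left out, the last holds). Time passes only in rows, so rows that do not move let the fingers close. It gives the time, the measured TCP pose, the force and the opening at its end, in the units of the state.
- sense(): the state, without advancing time (a new reading comes with each control period).
- snapshot(name): name is "scene" or "side" or "wrist"; returns a dict with "frame" (480x640x3 uint8, red, green, blue), "vfov" (degrees; the focal length in pixels is half the picture's height over the tangent of half this angle, whatever the lens; pixels are square), "cx", "cy" (the principal point, pixels), "R" (3x3) and "t" (3): a world point X has camera coordinates R X + t. Camera axes: x right, y down, z forward; pixel columns grow to the right and rows downward; lengths in m; the calibration is good to about 2 mm. A picture is of the moment at which its call begins. There is no depth.
- sign_off(): hands the job in, once; it reports no verdict.
Trained networks look in a picture, given as the dict that the camera call returned (one of the last four; its "shot" number tells which), for a name from the list of things; names that differ only in an ending like _2 or _b are one class to them, and where a whole thing is asked for, a point or a joint stands for the part that bears it (a point fixed in the world has none). Each returns a list of dicts, best first, with "conf" (0 to 1); they miss things now and then, are a little off and sometimes report something else, mostly with a low value. They report only what shows in the picture. A call takes as long as a camera call.
- cut_out(picture, label): "mask" (480x640 bool, what is visible of it) and "centre" ([row, column] in pixels, amid what is visible of it).
The state is a dict: "time_s": time; "qpos": joint angles; "qvel": joint speeds; "effort": joint torques, N m; "tool_pos": TCP position; "tcp_rot": TCP orientation; "ft_force": force on the tool from outside, world axes, zero at the start; "ft_torque": the same for the moment, N m; "gripper_width": finger opening in m.
Only numpy, scipy, OpenCV 4.12 (cv2) and the standard library are available. Lean on these libraries where they do the work, as an engineer would, in place of code of your own. Each camera call takes 0.05 s, during which the arm holds its last target.

## Working session

There is one attempt and no reset: what is moved stays moved. The work goes in short steps, Python scripts to look and compute and a tool call to move; the robot and the scene stay as the last step left them, time stands still between calls to the robot, and variables do not carry over. Pictures are saved under pics/ and viewed, and the job is handed in when it is done.

Besides the shell and the picture viewer there is one more tool, called after "Emit:" by a JSON object that holds its "api" and its "payload", one argument or row to a line. carry_out: Moves the arm, as the interface text tells. Its arguments: {"type":"object","properties":{"commands":{"type":"string"},"newtons":{"type":"number"}},"required":["commands"]}

```bash
ls; mkdir -p pics; python3 - <<'E'
from rig import *
import cv2
s=sense(); print(s)
try: print(grasp_offset)
except Exception as e: print(e)
for n in ["scene","side","wrist"]:
    p=snapshot(n); cv2.imwrite(f"pics/{n}0.png",cv2.cvtColor(p["frame"],cv2.COLOR_RGB2BGR)); print(n,p["vfov"],p["cx"],p["cy"],p["R"],p["t"])
E
```

```text
pics
{'time_s': 0.0, 'qpos': array([-7.29954160e+01,  2.42828351e+01,  9.34307709e+01,  6.99408174e-04,
        6.23714347e+01, -1.08823557e+00]), 'qvel': array([-0.05516329,  0.08176228,  0.01323718,  0.09799345, -0.02328429,
       -0.02990432]), 'effort': array([-1.44084839e-03, -5.57381415e+01, -2.81740665e+01, -1.49177222e-04,
        7.58651469e-03, -1.12427972e-05]), 'tool_pos': array([ 0.19397451, -0.59357844,  0.23056761]), 'tcp_rot': array([-1.79914986e+02, -2.23416854e-03,  1.80924931e+01]), 'ft_force': array([0.45775562, 0.82316617, 0.34215683]), 'ft_torque': array([0.07855578, 0.0119157 , 0.0047683 ]), 'gripper_width': 0.08529429414205193}
0.0187
scene 56.95080175285738 318.49995826474486 233.57176944836857 [[ 0.41686712  0.90892143  0.00914515]
 [ 0.5275024  -0.23371536 -0.81677313]
 [-0.74024524  0.34530995 -0.57688649]] [-0.03218272 -0.26471964  1.33364303]
side 42.93689717038332 305.5678545372285 243.80001994898706 [[-0.9869856  -0.15985059  0.0175278 ]
 [-0.12617496  0.7022272  -0.70068313]
 [ 0.09969611 -0.69377572 -0.71325727]] [0.50499841 0.2832268  0.91895202]
wrist 70.88967340044717 321.4578254197836 239.81205282441138 [[ 0.31096261 -0.95041946 -0.00226024]
 [-0.91453612 -0.29986776  0.27148297]
 [-0.25870047 -0.08235398 -0.96244059]] [-0.62516165 -0.03626597  0.37933   ]
```

View pics/scene0.png

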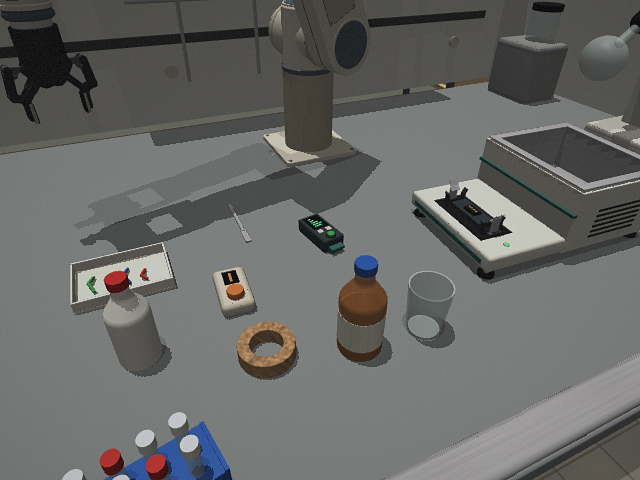

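View pics/side0.png

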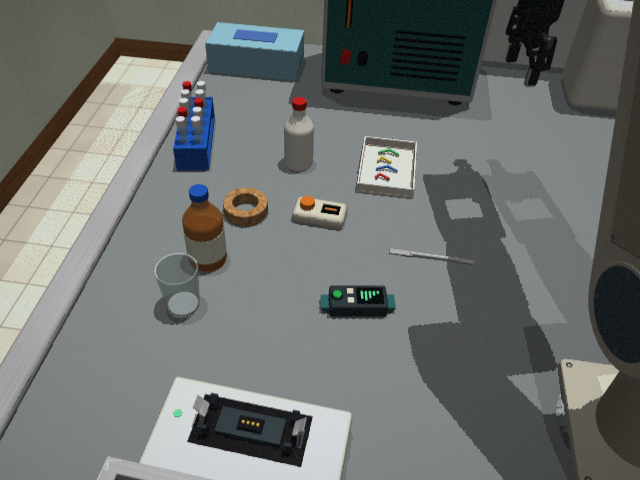

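View pics/wrist0.png

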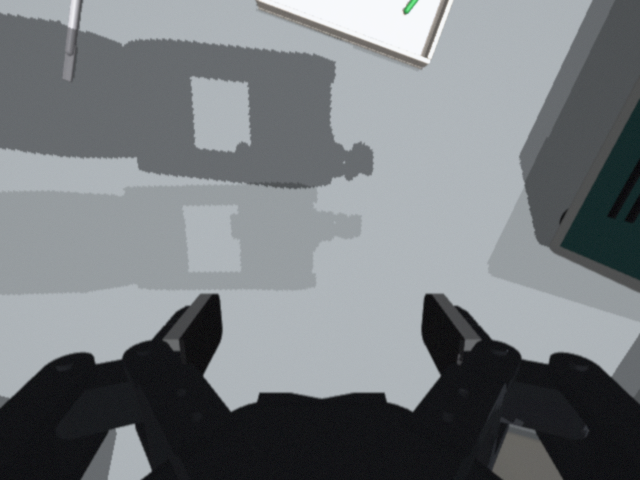

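```bash
cat > h.py <<'E'
from rig import *
import numpy as np, cv2
from scipy.optimize import least_squares, minimize
from scipy.spatial.transform import Rotation as Ro
def K(p):
    f=240/np.tan(np.radians(p["vfov"])/2); return np.array([[f,0,p["cx"]],[0,f,p["cy"]],[0,0,1]])
def proj(p,X):
    X=np.atleast_2d(X); c=X@np.array(p["R"]).T+np.array(p["t"]); q=c@K(p).T; return q[:,:2]/q[:,2:]
def back(p,uv,z):
    R=np.array(p["R"]);t=np.array(p["t"]); d=R.T@np.linalg.inv(K(p))@np.array([uv[0],uv[1],1.]); o=-R.T@t
    return o+d*(z-o[2])/d[2]
def save(p,n,crop=None,sc=1):
    im=cv2.cvtColor(p["frame"],cv2.COLOR_RGB2BGR)
    if crop: im=im[crop[1]:crop[3],crop[0]:crop[2]]
    if sc!=1: im=cv2.resize(im,None,fx=sc,fy=sc,interpolation=cv2.INTER_CUBIC)
    cv2.imwrite(f"pics/{n}.png",im)
def ctl_pts(x,y,yaw,z=0):
    # hull vertices of body + tongues, separate convex parts
    b=np.array([[sx*.05,sy*.025,h] for sx in(-1,1) for sy in(-1,1) for h in(0,.03)])
    t=np.array([[sx*.065,sy*.015,h] for sx in(-1,1) for sy in(-1,1) for h in(0.012,.015)]+[[sx*.058,sy*.015,0] for sx in(-1,1) for sy in(-1,1)])
    R=Ro.from_euler('z',yaw).as_matrix()
    return [q@R.T+[x,y,z] for q in(b,t)]
def render(p,parts):
    m=np.zeros((480*4,640*4),np.uint8)
    for q in parts:
        u=cv2.convexHull(((proj(p,q)+.5)*4).astype(np.int32)); cv2.fillConvexPoly(m,u,255)
    return cv2.resize(m,(640,480),interpolation=cv2.INTER_AREA)/255.
def fit_ctl(ps,x0,z=0):
    ms=[(p,cut_out(p,"controller")[0]["mask"].astype(float)) for p in ps]
    f=lambda v: sum(np.abs(render(p,ctl_pts(v[0],v[1],v[2]/3,z))-m).sum() for p,m in ms)
    r=minimize(f,[x0[0],x0[1],x0[2]*3],method='Nelder-Mead',options=dict(initial_simplex=np.array([x0[0],x0[1],x0[2]*3])+np.array([[0,0,0],[.015,0,0],[0,.015,0],[0,0,.4]]),xatol=1e-4,fatol=.5))
    return r.x[0],r.x[1],r.x[2]/3,r.fun,[m.sum() for _,m in ms]
E
python3 - <<'E'
from h import *
sc=snapshot("scene"); sd=snapshot("side")
for p in(sc,sd):
  for l in("controller","key","bath","stirrer_remote","spatula","beaker","reagent_bottle","wash_bottle","cork_ring"):
    r=cut_out(p,l); print(l,[(round(a["conf"],2),np.round(a["centre"]),a["mask"].sum()) for a in r][:3])
for p in(sc,sd):
    a=p["frame"].astype(int); g=((a[...,1]>a[...,0]+60)&(a[...,1]>a[...,2]+40)).astype(np.uint8)
    n,_,st,c=cv2.connectedComponentsWithStats(g); 
    for i in range(1,n):
        if st[i,4]>8: print(st[i],c[i],"z.036",back(p,c[i],.036).round(4),"z.057",back(p,c[i],.057).round(4))
k=None
x0=back(sd,(357,300),.015); 
kk=back(sd,(337,293),.033); yaw=np.arctan2(kk[1]-x0[1],kk[0]-x0[0]); print(x0,yaw)
for ps in([sc,sd],[sc],[sd]): print(fit_ctl(ps,(x0[0],x0[1],yaw)))
save(sc,"sc_b",(400,110,640,290),3); save(sd,"sd_b",(100,360,370,480),2.9)
E
```

```text
controller [(0.68, array([234., 322.]), np.int64(1174))]
key [(0.43, array([233., 330.]), np.int64(41)), (0.4, array([227., 240.]), np.int64(146))]
bath [(0.81, array([195., 540.]), np.int64(22683))]
stirrer_remote [(0.92, array([292., 232.]), np.int64(1560)), (0.36, array([306., 427.]), np.int64(2676))]
spatula [(0.59, array([224., 240.]), np.int64(208))]
beaker [(0.63, array([306., 428.]), np.int64(2654))]
reagent_bottle [(0.74, array([313., 359.]), np.int64(3941))]
wash_bottle []
cork_ring [(0.81, array([356., 267.]), np.int64(2404)), (0.59, array([312., 360.]), np.int64(4156))]
controller [(0.7, array([300., 359.]), np.int64(2096))]
key [(0.59, array([293., 340.]), np.int64(29))]
bath [(0.97, array([441., 233.]), np.int64(17744))]
stirrer_remote [(0.7, array([213., 318.]), np.int64(1340))]
spatula [(0.61, array([254., 426.]), np.int64(300))]
beaker [(0.95, array([281., 179.]), np.int64(2228)), (0.31, array([303., 358.]), np.int64(2104)), (0.17, array([230., 201.]), np.int64(2838))]
reagent_bottle [(0.77, array([231., 202.]), np.int64(2719))]
wash_bottle [(0.77, array([137., 298.]
[... 1045 characters left out ...]
4211 -0.1713  0.036 ] z.057 [ 0.4216 -0.1534  0.057 ]
[173 410   9   7  49] [177.18367347 412.81632653] z.036 [0.6845 0.1058 0.036 ] z.057 [0.6782 0.1166 0.057 ]
[ 0.44777949 -0.167682    0.015     ] 0.15043264967250855
(np.float64(0.44628038773463075), np.float64(-0.16611854381043117), np.float64(0.1852914342682781), np.float64(255.91764705882355), [np.float64(1174.0), np.float64(2096.0)])
(np.float64(0.44540001206053914), np.float64(-0.1638770627096223), np.float64(0.1354091218982859), np.float64(60.219607843137254), [np.float64(1174.0)])
(np.float64(0.44678980708978905), np.float64(-0.1678625612897769), np.float64(0.16352661978873706), np.float64(135.54117647058825), [np.float64(2096.0)])
```

View pics/sc_b.png

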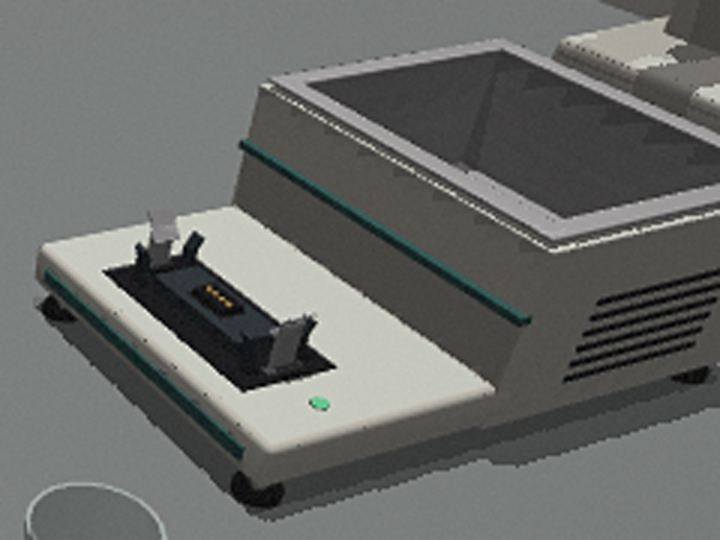

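View pics/sd_b.png

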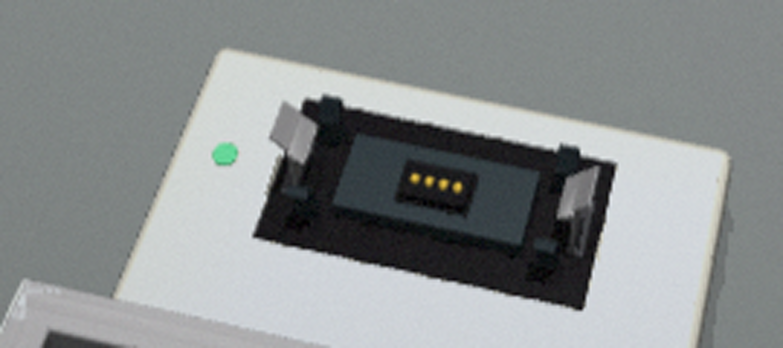

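```bash
python3 - <<'E'
from h import *
sc=snapshot("scene"); sd=snapshot("side")
P=[K(p)@np.c_[np.array(p["R"]),np.array(p["t"])] for p in(sc,sd)]
pts=dict(dot=((506.5,244),(177.2,412.8)),cont=((473.3,208.5),(250.7,423)),cornA=((412.5,193),(351,412.5)),key=((330.5,232.6),(336.9,293.4)),
 seatA=((455.5,202),(285,418.5)))
for n,(a,b) in pts.items():
    X=cv2.triangulatePoints(P[0],P[1],np.array(a,float),np.array(b,float))[:,0]; X=X[:3]/X[3]
    print(n,X.round(4),proj(sc,X)-a,proj(sd,X)-b)
E
```

```text
dot [0.6783 0.1162 0.0564] [[0.08044917 0.0313923 ]] [[ 0.05876752 -0.02212482]]
cont [0.5701 0.1229 0.0729] [[-0.587849   -0.28562023]] [[-0.4699931   0.23487938]]
cornA [0.4351 0.0704 0.05  ] [[-0.12368171 -0.07693185]] [[-0.09976452  0.06962249]]
key [ 0.4832 -0.1593  0.0357] [[0.16455871 0.11979078]] [[ 0.09551058 -0.08261415]]
seatA [0.5268 0.1084 0.0703] [[-2.19621874 -1.17884525]] [[-1.78434472  0.99401712]]
```

```bash
cat >> h.py <<'E'
def mats(s):
    return np.array(s["tool_pos"]),Ro.from_euler('xyz',s["tcp_rot"],degrees=True).as_matrix()
def plan(target,yawdeg,n=None):
    s=sense(); p,R=mats(s); 
    d=np.array(target)-p; Rt=Ro.from_euler('xyz',[180,0,yawdeg],degrees=True).as_matrix()
    rv=Ro.from_matrix(R.T@Rt).as_rotvec()
    print("tool shift",(R.T@d).round(4),"rotvec",rv.round(4),"t",s["time_s"])
    print("rows>=",max(np.linalg.norm(d)/.0625,np.degrees(np.linalg.norm(rv))/10.7))
E
python3 - <<'E'
from h import *
s=sense(); p,R=mats(s); w=snapshot("wrist"); Rc=np.array(w["R"]);c=-Rc.T@w["t"]
print("cam in tool",R.T@(c-p), "axis in tool",R.T@Rc.T)
plan((0.40,-0.17,0.28),10)
E
```

```text
cam in tool [ 0.06832969  0.0012715  -0.14288593] axis in tool [[ 4.53778497e-04 -9.62434679e-01 -2.71512952e-01]
 [ 9.99999511e-01  6.75217234e-04 -7.22154155e-04]
 [ 8.78356427e-04 -2.71512492e-01  9.62434515e-01]]
tool shift [ 0.3274 -0.3392 -0.0487] rotvec [-0.      0.      0.1413] t 1.5
rows>= 7.582463303270073
```

Emit:
{"api": "carry_out", "payload": {
  "commands": "0 0.043 -0.034 -0.006 0 0 0;0 0.045 -0.0355 -0.006 0 0 0;0 0.045 -0.0355 -0.006 0 0 0;0 0.045 -0.0355 -0.006 0 0 0;0 0.045 -0.0355 -0.006 0 0 0"
}}

```text
time_s: 2.12
tool_pos: [0.3523, -0.356, 0.2618]
tcp_rot: [180.0, -0.0, 18.1]
ft_force: [0.6, -0.3, 0.0]
gripper_width: 0.0852
```

Emit:
{"api": "carry_out", "payload": {
  "commands": "0 0.045 -0.0355 -0.006 0 0 0;0 0.045 -0.0355 -0.006 0 0 0;0 0.045 -0.0355 -0.006 0 0 0;0 0.045 -0.0355 0 0 0 0;0 0 0 0 0 0 0.14"
}}

```text
time_s: 2.75
tool_pos: [0.4803, -0.1636, 0.2796]
tcp_rot: [-180.0, -0.1, 10.2]
ft_force: [-0.5, -0.5, 0.5]
gripper_width: 0.0853
```

```bash
python3 - <<'E'
from h import *
w=snapshot("wrist"); save(w,"w1")
print(fit_ctl([w],(.446,-.166,.17)))
r=cut_out(w,"key"); print([(a["conf"],a["centre"],back(w,a["centre"][::-1],.036)) for a in r])
a=w["frame"].astype(int); g=((a[...,1]>a[...,0]+60)&(a[...,1]>a[...,2]+40)).astype(np.uint8)
n,_,st,c=cv2.connectedComponentsWithStats(g)
for i in range(1,n):
    if st[i,4]>30: print(st[i],c[i],back(w,c[i],.036).round(4))
plan((.63,.12,.30),0)
E
```

```text
(np.float64(0.4458521925258011), np.float64(-0.16737683340987497), np.float64(0.16947781087898015), np.float64(150.23921568627452), [np.float64(3886.0)])
[(0.59, [202.6, 317.2], array([ 0.48389856, -0.15895912,  0.036     ]))]
[312 197  14  15 149] [318.81879195 204.02013423] [ 0.4826 -0.1611  0.036 ]
tool shift [ 0.2    -0.2547 -0.0207] rotvec [1.000e-04 1.000e-04 1.789e-01] t 2.9
rows>= 5.192834881714844
```

View pics/w1.png

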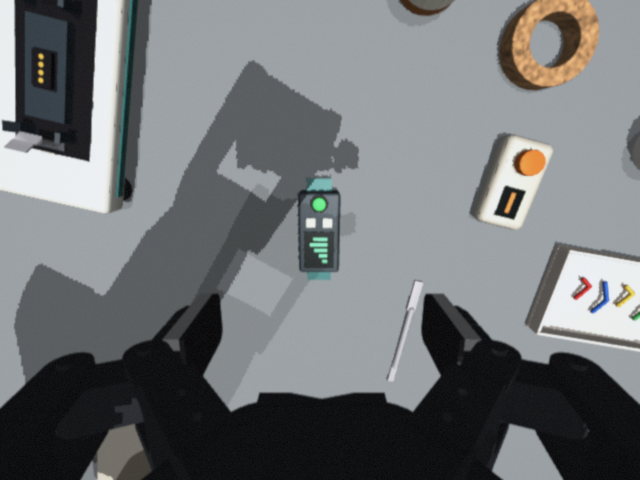

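Emit:
{"api": "carry_out", "payload": {
  "commands": "0 0.033 -0.0425 -0.004 0 0 0;0 0.033 -0.0425 -0.004 0 0 0;0 0.033 -0.0425 -0.004 0 0 0;0 0.033 -0.0425 -0.004 0 0 0;0 0.033 -0.0425 -0.004 0 0 0"
}}

```text
time_s: 3.52
tool_pos: [0.6044, 0.0719, 0.2995]
tcp_rot: [180.0, -0.0, 10.1]
ft_force: [0.8, -0.2, 0.0]
gripper_width: 0.0853
```

Emit:
{"api": "carry_out", "payload": {
  "commands": "0 0.033 -0.0425 0 0 0 0;0 0 0 0 0 0 0.1789;0 0 0 0 0 0 0"
}}

```text
time_s: 3.9
tool_pos: [0.6288, 0.1185, 0.2989]
tcp_rot: [180.0, 0.0, -0.0]
ft_force: [-0.1, -0.7, 0.2]
gripper_width: 0.0853
```

```bash
python3 - <<'E'
from h import *
w=snapshot("wrist"); save(w,"w2")
s=sense(); print(s["tool_pos"],s["tcp_rot"])
E
```

```text
[0.628662   0.11814227 0.29905029] [1.79986010e+02 3.47933040e-02 5.92345606e-02]
```

View pics/w2.png

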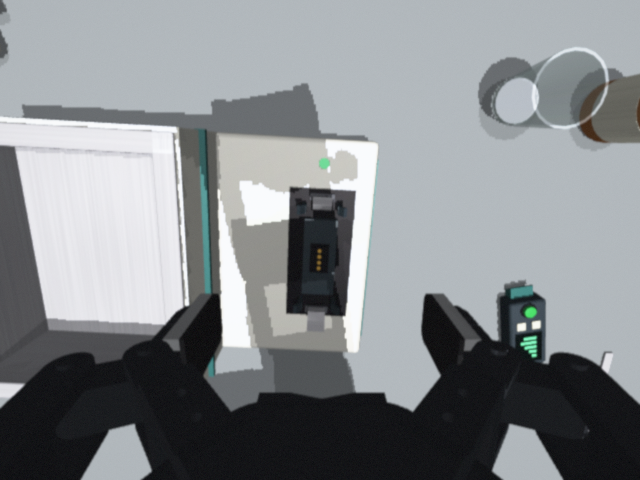

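```bash
python3 - <<'E'
from h import *
w=snapshot("wrist"); save(w,"w2c",(190,120,400,360),2.5)
import pickle; pickle.dump(w,open("w2.pkl","wb"))
E
```

```text
(no output)
```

View pics/w2c.png

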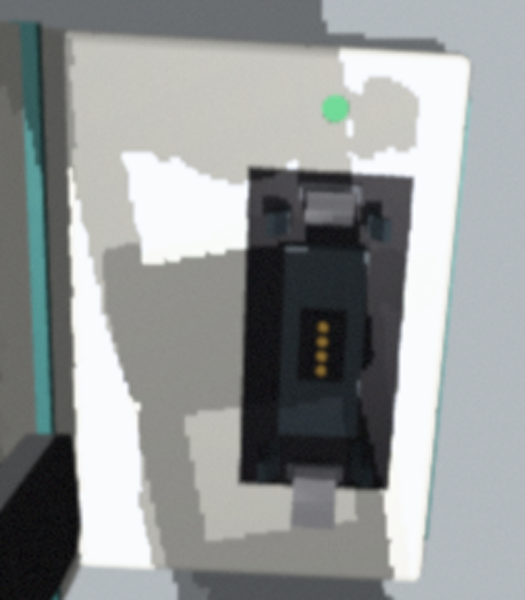

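```bash
python3 - <<'E'
from h import *
import pickle; w=pickle.load(open("w2.pkl","rb"))
for L in(.006,.008,.010):
    B=lambda u,z:back(w,(u[0]/2.5+190-.3,u[1]/2.5+120-.3),z+L)[:2]
    pan=[B(u,.049) for u in((248,168),(413,178),(387,489),(240,482))]
    seat=[B(u,.060) for u in((285,248),(367,250),(355,437),(277,434))]
    deck=[B(u,.048) for u in((470,60),(423,580))]
    c=B((323,347),.065); pins=[B((323,327),.065),B((321,370),.065)]; dot=B((335,109),.049)
    A=lambda a,b:np.degrees(np.arctan2(*(b-a)[::-1]))
    print(L,"pan c",np.mean(pan,0).round(4),"ang",A(pan[3],pan[0]),A(pan[2],pan[1]),A(pan[1],pan[0])-90,A(pan[2],pan[3])-90,"size",np.linalg.norm(pan[0]-pan[3]),np.linalg.norm(pan[0]-pan[1]))
    print("  seat c",np.mean(seat,0).round(4),A(seat[3],seat[0]),A(seat[2],seat[1]),"size",np.linalg.norm(seat[0]-seat[3]),np.linalg.norm(seat[0]-seat[1]))
    print("  cont",c.round(4),"pins",A(pins[1],pins[0]),"dot",dot.round(4),"deck",A(deck[1],deck[0]),np.linalg.norm(deck[1]-deck[0]), A(c,dot))
E
```

```text
0.006 pan c [0.5692 0.1206] ang -2.8911420237891994 -3.1665260838876104 -3.3722907754993656 -2.9235597832067413 size 0.15897664648298823 0.07562917741973672
  seat c [0.5691 0.1209] -3.151148904665127 -2.8185315290924127 size 0.09234461909004765 0.03737490739682775
  cont [0.5699 0.1199] pins -2.5774525233242622 dot [0.6771 0.1145] deck -2.699289422187261 0.2642778950158145 -2.8447399084784317
0.008 pan c [0.5699 0.1206] ang -2.8911420237892136 -3.1665260838876157 -3.37229077549938 -2.923559783206784 size 0.1581548824081842 0.07523824364181751
  seat c [0.5698 0.1209] -3.151148904665132 -2.8185315290924136 size 0.09185331395044512 0.037176060032713065
  cont [0.5706 0.1198] pins -2.5774525233242294 dot [0.6772 0.1145] deck -2.699289422187262 0.2629153412331888 -2.845138042611705
0.01 pan c [0.5706 0.1206] ang -2.8911420237892056 -3.166526083887611 -3.3722907754994083 -2.9235597832067413 size 0.1573331183333803 0.07484730986389836
  seat c [0.5704 0.1209] -3.1511489046651335 -2.818531529092415 size 0.0913620088108427 0.03697721266859839
  cont [0.5713 0.1198] pins -2.5774525233242347 dot [0.6773 0.1146] deck -2.6992894221872605 0.2615527874505631 -2.8455405513411987
```

Emit:
{"api": "carry_out", "payload": {
  "commands": "0 -0.026 0.041 0.022 0 0 0;0 -0.026 0.041 0.022 0 0 0;0 -0.026 0.041 0.022 0 0 0;0 -0.026 0.041 0.022 0 0 0;0 -0.026 0.041 0.022 0 0 0"
}}

```text
time_s: 4.62
tool_pos: [0.4969, -0.0876, 0.1892]
tcp_rot: [180.0, -0.1, -0.0]
ft_force: [1.4, -0.6, -0.6]
gripper_width: 0.0858
```

Emit:
{"api": "carry_out", "payload": {
  "commands": "0 -0.026 0.041 0.022 0 0 0;0 -0.027 0.039 0.022 0 0 0;0 0 0 0.02 0 0 -0.171;0 0 0 0 0 0 0"
}}

```text
time_s: 5.12
tool_pos: [0.4434, -0.1661, 0.1246]
tcp_rot: [-179.9, 0.1, 9.5]
ft_force: [0.0, -0.5, 0.5]
gripper_width: 0.085
```

```bash
python3 - <<'E'
from h import *
w=snapshot("wrist"); save(w,"w3")
print(sense()["tool_pos"],sense()["tcp_rot"])
print(fit_ctl([w],(.446,-.166,.17)))
plan((.4456,-.1668,.004),9.8)
E
```

```text
[ 0.44440723 -0.16595315  0.12544234] [-1.79978866e+02  2.98515133e-02  9.46492224e+00]
(np.float64(0.4461102498873372), np.float64(-0.16732154077351535), np.float64(0.16821458286786442), np.float64(301.9843137254902), [np.float64(10299.0)])
tool shift [0.0002 0.0011 0.1219] rotvec [ 0.0003 -0.0006 -0.0055] t 5.225
rows>= 1.9509220136168988
```

View pics/w3.png

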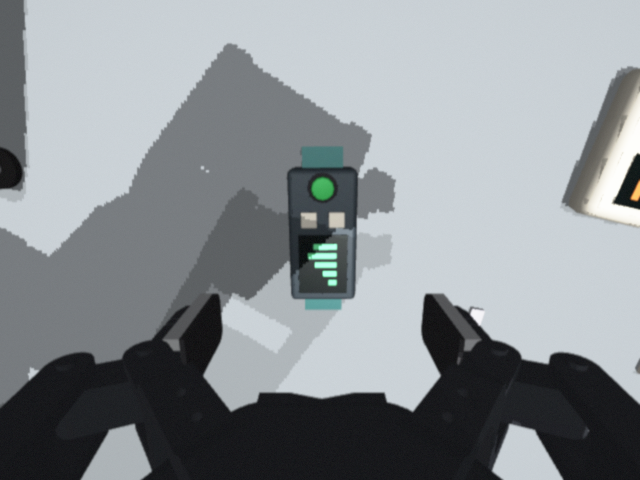

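Emit:
{"api": "carry_out", "payload": {
  "commands": "0 0.001 0.001 0.04 0 0 -0.005;0 0 0 0.04 0 0 0;0 0 0 0.028 0 0 0;0 0 0 0.012 0 0 0;0 0 0 0 0 0 0"
}}

```text
time_s: 5.85
tool_pos: [0.4465, -0.166, 0.0055]
tcp_rot: [-180.0, 0.0, 9.9]
ft_force: [0.7, -0.2, -1.0]
gripper_width: 0.0855
```

Emit:
{"api": "carry_out", "payload": {
  "commands": "1 0 0 0 0 0 0;1 0 0 0 0 0 0;1 0 0 0 0 0 0;1 0 0 0 0 0 0",
  "newtons": 60
}}

```text
time_s: 6.35
tool_pos: [0.4468, -0.1664, 0.0066]
tcp_rot: [179.9, -0.1, 9.9]
ft_force: [-0.8, 0.7, 8.8]
gripper_width: 0.049
```

Emit:
{"api": "carry_out", "payload": {
  "commands": "1 0 0 -0.015 0 0 0;1 0 0 -0.03 0 0 0;1 0 0 -0.05 0 0 0;1 0 0 -0.06 0 0 0;1 0 0 0 0 0 0"
}}

```text
time_s: 6.98
tool_pos: [0.4489, -0.1673, 0.1655]
tcp_rot: [179.7, -0.5, 9.9]
ft_force: [0.4, -0.4, -2.1]
gripper_width: 0.0489
```

```bash
python3 - <<'E'
from h import *
w=snapshot("wrist"); save(w,"w4"); sc=snapshot("scene"); sd=snapshot("side"); save(sd,"sd4",(260,200,460,350),3.5)
s=sense(); p,R=mats(s); print(p,s["tcp_rot"],s["ft_force"],s["gripper_width"])
def green(q,lo=10):
    a=q["frame"].astype(int); g=((a[...,1]>a[...,0]+60)&(a[...,1]>a[...,2]+40)).astype(np.uint8)
    n,_,st,c=cv2.connectedComponentsWithStats(g); return [(c[i].round(1),st[i,4]) for i in range(1,n) if st[i,4]>lo]
for q in(w,sc,sd): print(green(q))
plan((.5698,.1218,.19),-3)
E
```

```text
[ 0.44525174 -0.16588402  0.16013831] [-1.79977276e+02  3.47935418e-02  9.90288494e+00] [-0.44799418  0.04037147 -2.82099707] 0.04873823228733151
[(array([321.5, 239. ]), np.int32(1528)), (array([325.1, 341. ]), np.int32(385)), (array([320.4, 356. ]), np.int32(466)), (array([326.2, 371. ]), np.int32(350)), (array([331.8, 385.4]), np.int32(150))]
[(array([506.5, 244. ]), np.int32(16)), (array([ 90.5, 284.6]), np.int32(46))]
[(array([342.8, 228.9]), np.int32(53)), (array([177.2, 412.8]), np.int32(49))]
tool shift [ 0.1721 -0.262  -0.0299] rotvec [-0.0003  0.0006  0.2252] t 7.125
rows>= 5.038503563926448
```

View pics/w4.png

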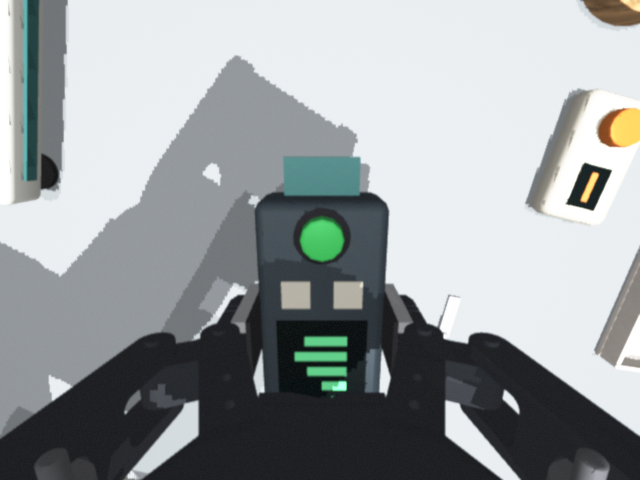

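View pics/sd4.png

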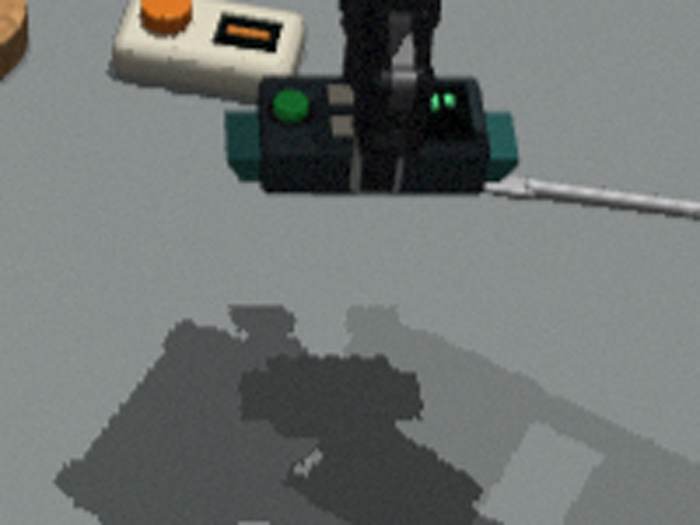

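```bash
python3 - <<'E'
from h import *
w=snapshot("wrist"); sd=snapshot("side"); sc=snapshot("scene"); s=sense(); p,R=mats(s); print(p,s["ft_force"])
for u,q in(((321.5,239.),w),((342.8,228.9),sd)):
  for dz in(.027,.0295,.032):
    X=back(q,u,p[2]+dz); print(dz,(R.T@(X-p)).round(4))
  # tongue +x end outer edge top: wrist (284..360,156) at z=underside+.015
for u in((284.5,156),(360,156)):
    for dz in(.006,.0085): print("tongue",(R.T@(back(w,u,p[2]+dz)-p)).round(4))
for u in((284,196),(361,196)):
    print("body?",(R.T@(back(w,u,p[2]+.0235)-p)).round(4))
E
```

```text
[ 0.44493315 -0.16573344  0.15896097] [-0.56121767 -0.27688189 -2.23669972]
0.027 [ 0.036   0.0014 -0.0271]
0.0295 [ 0.0367  0.0014 -0.0296]
0.032 [ 0.0374  0.0014 -0.0321]
0.027 [ 0.0376  0.0048 -0.0271]
0.0295 [ 0.0379  0.0022 -0.0296]
0.032 [ 0.0382 -0.0004 -0.0321]
tongue [ 0.0644 -0.0133 -0.0062]
tongue [ 0.0645 -0.013  -0.0087]
tongue [ 0.0644  0.0167 -0.0062]
tongue [ 0.0645  0.0165 -0.0087]
body? [ 0.051  -0.012  -0.0236]
body? [ 0.051   0.0156 -0.0237]
```

Emit:
{"api": "carry_out", "payload": {
  "commands": "1 0.017 -0.026 -0.003 0 0 0;1 0.026 -0.039 -0.003 0 0 0;1 0.026 -0.039 -0.003 0 0 0;1 0.026 -0.039 -0.002 0 0 0;1 0.026 -0.039 0 0 0 0"
}}

```text
time_s: 7.9
tool_pos: [0.5337, 0.0354, 0.17]
tcp_rot: [-180.0, 0.1, 9.9]
ft_force: [1.0, -0.9, -2.6]
gripper_width: 0.0486
```

Emit:
{"api": "carry_out", "payload": {
  "commands": "1 0.026 -0.039 0 0 0 0;1 0.020 -0.031 0 0 0 0;1 0.006 -0.010 0 0 0 0.11;1 0 0 0 0 0 0.115;1 0 0 0 0 0 0"
}}

```text
time_s: 8.52
tool_pos: [0.5706, 0.1217, 0.1696]
tcp_rot: [180.0, 0.2, -2.9]
ft_force: [-0.9, -0.5, -1.3]
gripper_width: 0.0488
```

```bash
python3 - <<'E'
from h import *
w=snapshot("wrist"); save(w,"w5"); sd=snapshot("side"); save(sd,"sd5",(100,300,370,480),2.9)
s=sense(); print(s["tool_pos"],s["tcp_rot"],s["ft_force"])
plan((.5703,.1222,.1),-3)
E
```

```text
[0.57082685 0.1214392  0.17023877] [ 1.79970288e+02  1.11758407e-01 -2.85675075e+00] [-0.19733198 -1.07824479 -1.43278087]
tool shift [-0.0004 -0.0008  0.0702] rotvec [0.0005 0.0019 0.0025] t 8.625
rows>= 1.1239178093727693
```

View pics/w5.png

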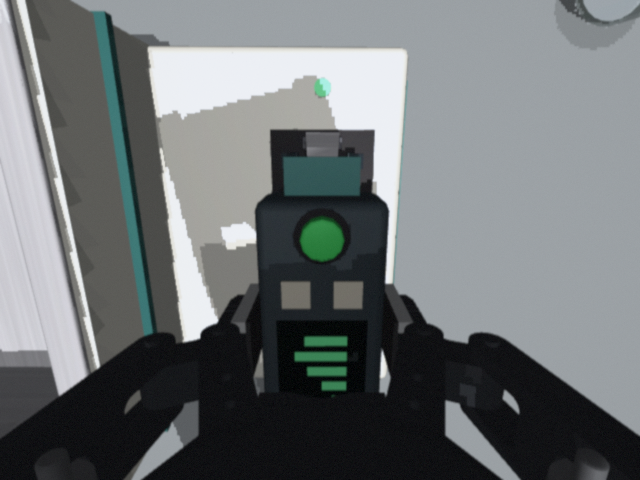

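View pics/sd5.png

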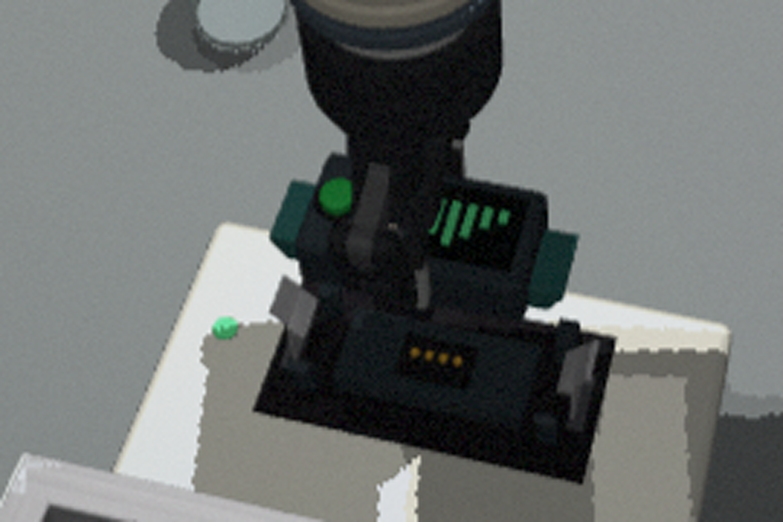

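Emit:
{"api": "carry_out", "payload": {
  "commands": "1 -0.0004 -0.0008 0.025 0 0.002 0.002;1 0 0 0.03 0 0 0;1 0 0 0.013 0 0 0;1 0 0 0 0 0 0"
}}

```text
time_s: 9.12
tool_pos: [0.5705, 0.1222, 0.1025]
tcp_rot: [180.0, 0.0, -3.1]
ft_force: [0.3, -0.3, -2.3]
gripper_width: 0.0486
```

```bash
python3 - <<'E'
from h import *
w=snapshot("wrist"); save(w,"w6"); sd=snapshot("side"); save(sd,"sd6",(100,300,370,480),2.9); sc=snapshot("scene"); save(sc,"sc6",(420,120,580,270),3.7)
s=sense(); print(s["tool_pos"],s["tcp_rot"],s["ft_force"])
E
```

```text
[0.57194081 0.12255376 0.10431834] [-179.9755328    -0.20784819   -3.08867802] [-0.28480321  0.4311671  -1.79992686]
```

View pics/w6.png

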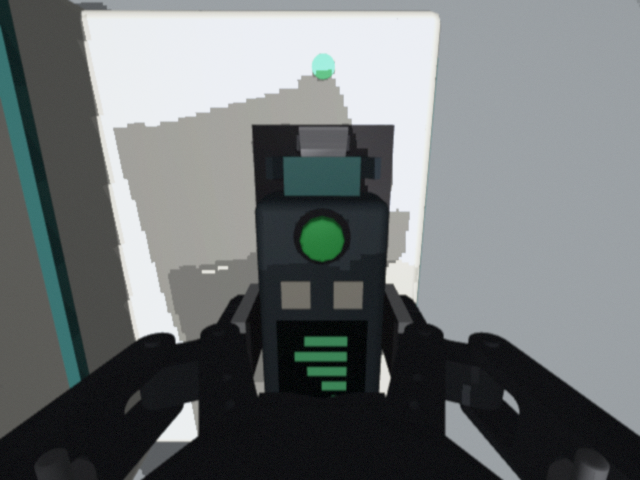

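View pics/sd6.png

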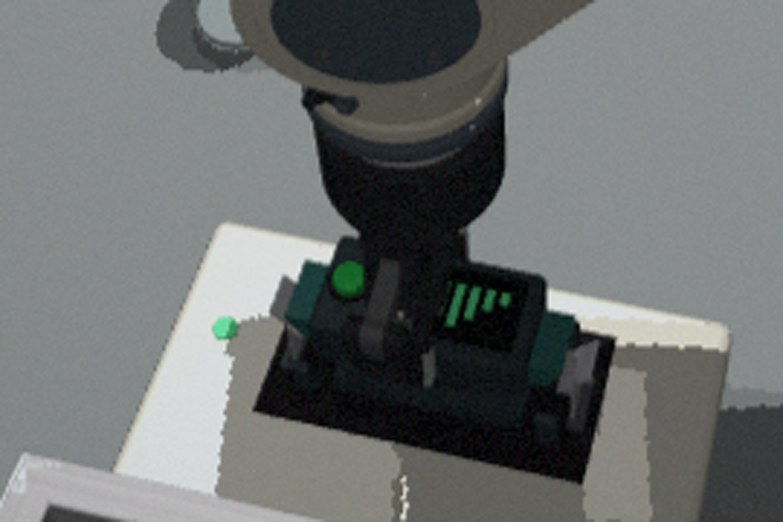

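View pics/sc6.png

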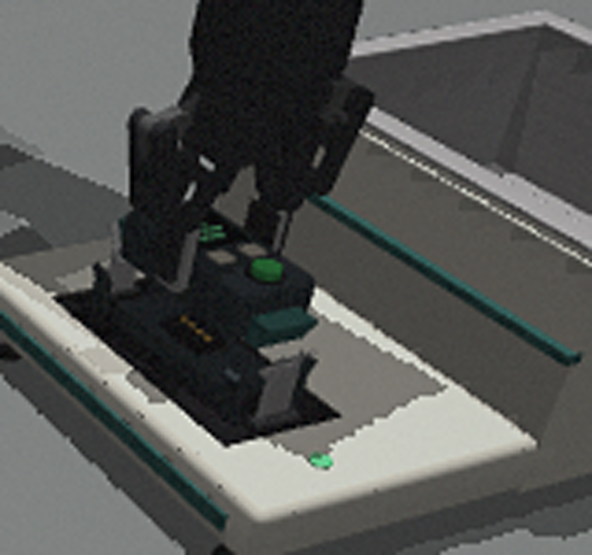

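Emit:
{"api": "carry_out", "payload": {
  "commands": "1 0 0 0.006 0 0 0;1 0 0 0.004 0 0 0;1 0 0 0 0 0 0"
}}

```text
time_s: 9.65
tool_pos: [0.5709, 0.1225, 0.093]
tcp_rot: [180.0, -0.1, -3.1]
ft_force: [0.9, -0.0, -2.3]
gripper_width: 0.0488
```

Emit:
{"api": "carry_out", "payload": {
  "commands": "1 0 0 0.003 0 0 0;1 0 0 0 0 0 0"
}}

```text
time_s: 9.9
tool_pos: [0.571, 0.1225, 0.0901]
tcp_rot: [180.0, -0.1, -3.1]
ft_force: [1.2, -0.2, -1.4]
gripper_width: 0.0489
```

```bash
python3 - <<'E'
from h import *
w=snapshot("wrist"); save(w,"w7",(220,40,430,270),2.6); sd=snapshot("side"); save(sd,"sd7",(100,300,370,480),2.9); sc=snapshot("scene"); save(sc,"sc7",(420,120,580,270),3.7)
s=sense(); print(s["tool_pos"],s["tcp_rot"],s["ft_force"])
E
```

```text
[0.57121232 0.12248773 0.09036055] [-1.79999197e+02 -1.18395803e-01 -3.10066147e+00] [ 0.35111445 -0.41842091 -2.129222  ]
```

View pics/w7.png

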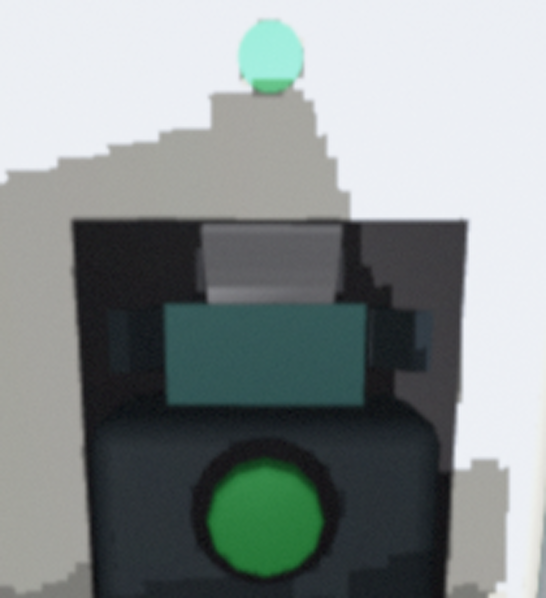

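View pics/sd7.png

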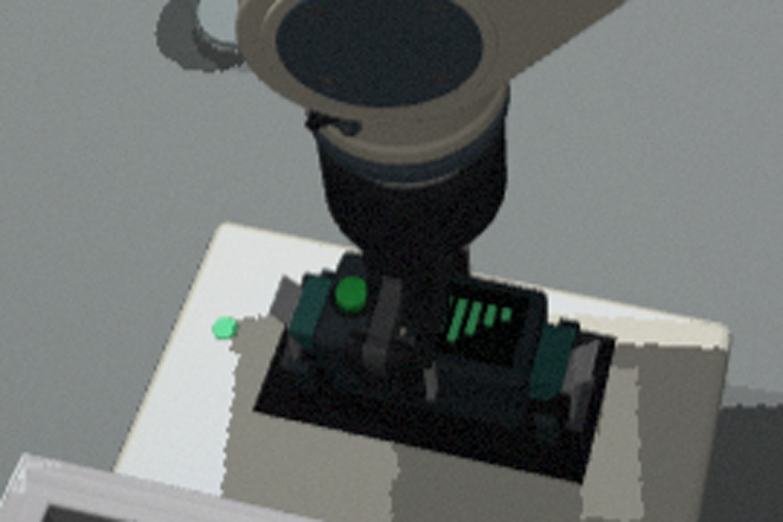

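View pics/sc7.png

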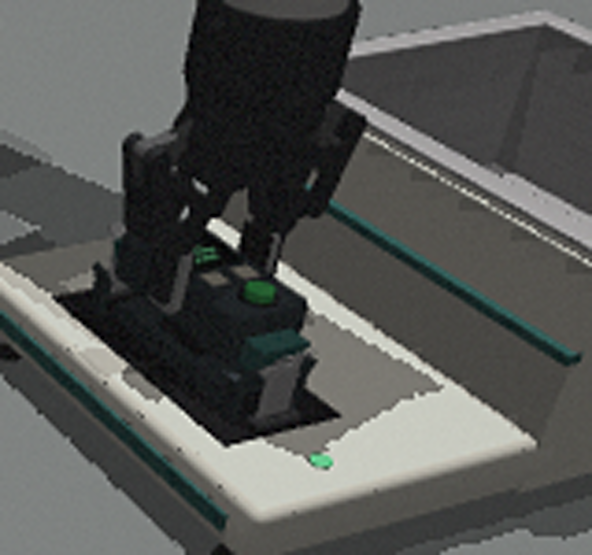

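Emit:
{"api": "carry_out", "payload": {
  "commands": "1 0 0.0007 0.002 0 0 0;1 0 0 0 0 0 0"
}}

```text
time_s: 10.3
tool_pos: [0.571, 0.1217, 0.0882]
tcp_rot: [180.0, -0.1, -3.1]
ft_force: [-0.6, 0.2, -1.9]
gripper_width: 0.049
```

Emit:
{"api": "carry_out", "payload": {
  "commands": "1 0 0 0.002 0 0 0;1 0 0 0 0 0 0"
}}

```text
time_s: 10.55
tool_pos: [0.5708, 0.1218, 0.0861]
tcp_rot: [180.0, -0.1, -3.1]
ft_force: [-1.1, -0.4, -1.6]
gripper_width: 0.0491
```

Emit:
{"api": "carry_out", "payload": {
  "commands": "1 0 0 0.0015 0 0 0;1 0 0 0 0 0 0"
}}

```text
time_s: 10.8
tool_pos: [0.571, 0.1218, 0.0848]
tcp_rot: [180.0, -0.1, -3.1]
ft_force: [-1.7, 0.1, -0.5]
gripper_width: 0.0487
```

Emit:
{"api": "carry_out", "payload": {
  "commands": "1 0 0 0.0015 0 0 0;1 0 0 0 0 0 0"
}}

```text
time_s: 11.05
tool_pos: [0.5714, 0.1219, 0.0836]
tcp_rot: [-180.0, -0.1, -3.1]
ft_force: [-1.8, -0.6, 3.5]
gripper_width: 0.0488
```

Emit:
{"api": "carry_out", "payload": {
  "commands": "1 -0.0007 0 0.001 0 0 0;1 0 0 0 0 0 0"
}}

```text
time_s: 11.3
tool_pos: [0.571, 0.1219, 0.0827]
tcp_rot: [-180.0, -0.2, -3.1]
ft_force: [-1.1, -0.1, 4.3]
gripper_width: 0.0487
```

Emit:
{"api": "carry_out", "payload": {
  "commands": "1 0 0 0.0015 0 0 0;1 0 0 0 0 0 0"
}}

```text
time_s: 11.55
tool_pos: [0.571, 0.1219, 0.0812]
tcp_rot: [-180.0, -0.2, -3.1]
ft_force: [-1.1, -0.7, 5.0]
gripper_width: 0.0492
```

Emit:
{"api": "carry_out", "payload": {
  "commands": "1 0 0 0.0015 0 0 0;1 0 0 0 0 0 0"
}}

```text
time_s: 11.8
tool_pos: [0.5711, 0.122, 0.0799]
tcp_rot: [-180.0, -0.2, -3.1]
ft_force: [-2.2, 0.9, 7.1]
gripper_width: 0.0487
```

Emit:
{"api": "carry_out", "payload": {
  "commands": "1 0 0 0.0015 0 0 0;1 0 0 0 0 0 0"
}}

```text
time_s: 12.05
tool_pos: [0.5713, 0.122, 0.0783]
tcp_rot: [-180.0, -0.2, -3.1]
ft_force: [-0.4, -1.0, 5.4]
gripper_width: 0.049
```

Emit:
{"api": "carry_out", "payload": {
  "commands": "1 0 0 0.0015 0 0 0;1 0 0 0 0 0 0"
}}

```text
time_s: 12.3
tool_pos: [0.5712, 0.122, 0.0767]
tcp_rot: [-180.0, -0.2, -3.1]
ft_force: [0.2, 0.3, 5.1]
gripper_width: 0.0488
```

Emit:
{"api": "carry_out", "payload": {
  "commands": "1 0 0 0.001 0 0 0;1 0 0 0 0 0 0"
}}

```text
time_s: 12.55
tool_pos: [0.5712, 0.122, 0.0759]
tcp_rot: [-180.0, -0.2, -3.1]
ft_force: [-1.0, 0.8, 7.7]
gripper_width: 0.0489
```

Emit:
{"api": "carry_out", "payload": {
  "commands": "1 0 0 0.001 0 0 0;1 0 0 0 0 0 0"
}}

```text
time_s: 12.8
tool_pos: [0.5712, 0.122, 0.075]
tcp_rot: [-180.0, -0.2, -3.1]
ft_force: [-1.7, 0.1, 7.9]
gripper_width: 0.0486
```

Emit:
{"api": "carry_out", "payload": {
  "commands": "1 0 0 0.001 0 0 0;1 0 0 0 0 0 0"
}}

```text
time_s: 13.05
tool_pos: [0.5712, 0.122, 0.0741]
tcp_rot: [-180.0, -0.2, -3.1]
ft_force: [-1.5, 0.5, 9.2]
gripper_width: 0.0486
```

Emit:
{"api": "carry_out", "payload": {
  "commands": "1 0 0 0.0008 0 0 0;1 0 0 0 0 0 0"
}}

```text
time_s: 13.3
tool_pos: [0.5712, 0.122, 0.0739]
tcp_rot: [-180.0, -0.2, -3.1]
ft_force: [-3.6, 0.2, 14.0]
gripper_width: 0.0488
```

Emit:
{"api": "carry_out", "payload": {
  "commands": "1 0 0 0.0008 0 0 0;1 0 0 0 0 0 0"
}}

```text
time_s: 13.55
tool_pos: [0.5713, 0.122, 0.0738]
tcp_rot: [-180.0, -0.2, -3.1]
ft_force: [-5.7, -0.9, 21.9]
gripper_width: 0.0487
```

```bash
python3 - <<'E'
from h import *
w=snapshot("wrist"); save(w,"w8",(220,40,430,270),2.6); sd=snapshot("side"); save(sd,"sd8",(100,300,370,480),2.9); sc=snapshot("scene"); save(sc,"sc8",(420,120,580,270),3.7)
s=sense(); print(s["tool_pos"],s["tcp_rot"],s["ft_force"])
E
```

```text
[0.57122086 0.12198572 0.07383156] [-179.9788715    -0.21167883   -3.09406749] [-5.65339165  0.24610204 22.18973062]
```

View pics/w8.png

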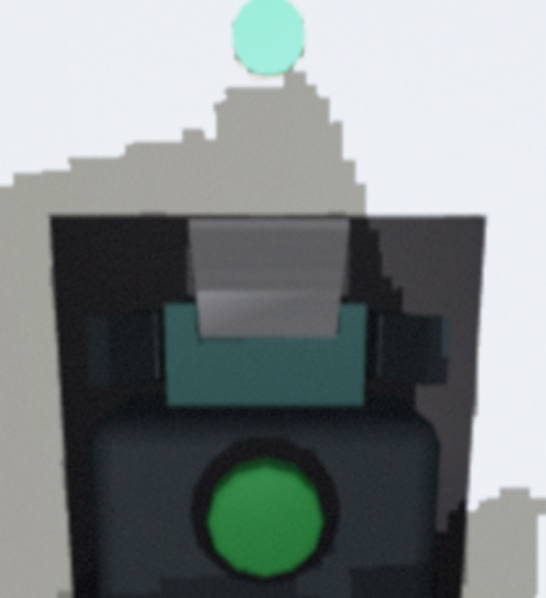

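View pics/sd8.png

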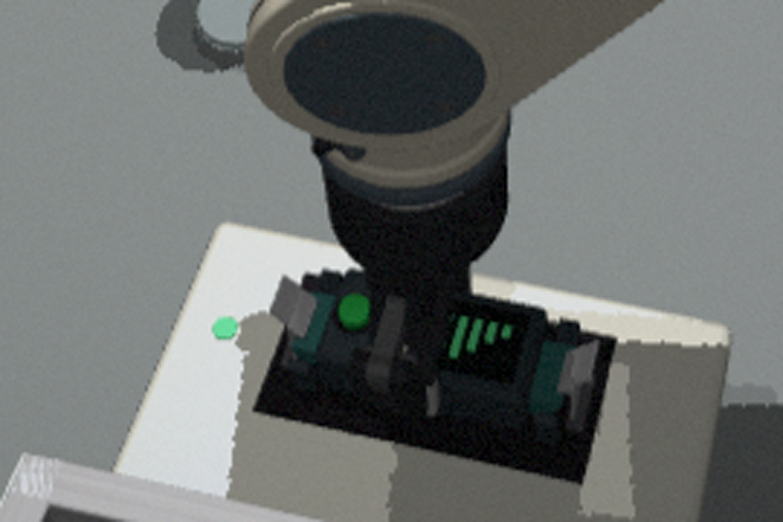

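Emit:
{"api": "carry_out", "payload": {
  "commands": "1 0 0 -0.001 0 0 0;1 0 0 0 0 0 0"
}}

```text
time_s: 13.95
tool_pos: [0.5712, 0.122, 0.0739]
tcp_rot: [-180.0, -0.2, -3.1]
ft_force: [-2.0, 0.1, 12.4]
gripper_width: 0.0489
```

Emit:
{"api": "carry_out", "payload": {
  "commands": "1 0 0 -0.0008 0 0 0;1 0 0 0 0 0 0"
}}

```text
time_s: 14.2
tool_pos: [0.5712, 0.122, 0.0743]
tcp_rot: [-180.0, -0.2, -3.1]
ft_force: [-1.2, 0.0, 8.6]
gripper_width: 0.0488
```

```bash
python3 - <<'E'
import cv2
im=cv2.imread("pics/sd8.png"); cv2.imwrite("pics/sd8z.png",cv2.resize(im[250:480,230:640],None,fx=1.9,fy=1.9,interpolation=cv2.INTER_CUBIC))
E
```

```text
(no output)
```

View pics/sd8z.png

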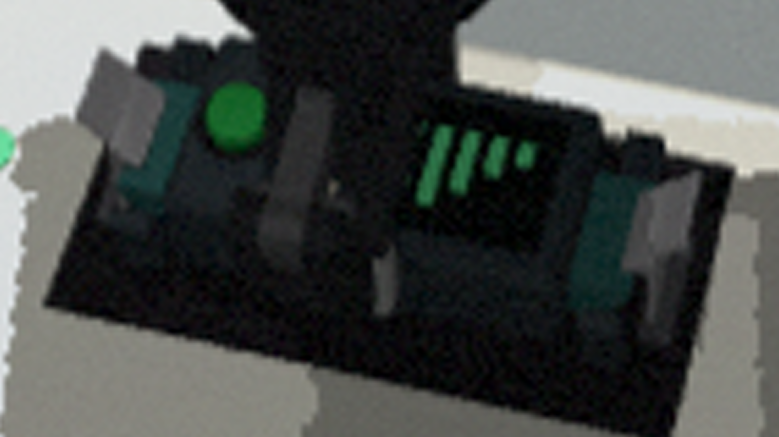

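View pics/sc8.png

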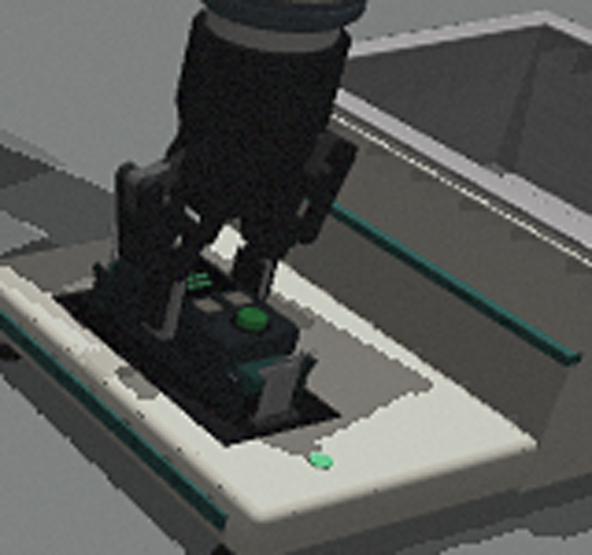

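Emit:
{"api": "carry_out", "payload": {
  "commands": "1 0 0 -0.0008 0 0 0;1 0 0 0 0 0 0"
}}

```text
time_s: 14.45
tool_pos: [0.5712, 0.122, 0.0746]
tcp_rot: [-180.0, -0.2, -3.1]
ft_force: [1.1, 1.0, 3.8]
gripper_width: 0.0488
```

Emit:
{"api": "carry_out", "payload": {
  "commands": "1 0 0 -0.0006 0 0 0;1 0 0 0 0 0 0"
}}

```text
time_s: 14.7
tool_pos: [0.5711, 0.122, 0.0747]
tcp_rot: [-180.0, -0.2, -3.1]
ft_force: [5.3, 1.4, -2.7]
gripper_width: 0.0489
```

Emit:
{"api": "carry_out", "payload": {
  "commands": "0 0 0 0 0 0 0;0 0 0 0 0 0 0;0 0 0 0 0 0 0;0 0 0 0 0 0 0"
}}

```text
time_s: 15.2
tool_pos: [0.5703, 0.1218, 0.0749]
tcp_rot: [180.0, -0.1, -3.1]
ft_force: [0.3, 0.8, -0.1]
gripper_width: 0.0856
```

Emit:
{"api": "carry_out", "payload": {
  "commands": "0 0 0 -0.015 0 0 0;0 0 0 -0.03 0 0 0;0 0 0 -0.05 0 0 0;0 0 0 -0.03 0 0 0;0 0 0 0 0 0 0"
}}

```text
time_s: 15.82
tool_pos: [0.5721, 0.1222, 0.2037]
tcp_rot: [-179.9, -0.5, -3.1]
ft_force: [-0.2, -1.1, -0.2]
gripper_width: 0.0856
```

```bash
python3 - <<'E'
from h import *
w=snapshot("wrist"); save(w,"w9"); sd=snapshot("side"); save(sd,"sd9",(160,370,330,480),4.7)
s=sense(); p,R=mats(s); print(p,s["tcp_rot"],s["ft_force"])
a=w["frame"].astype(int); g=((a[...,1]>a[...,0]+60)&(a[...,1]>a[...,2]+40)).astype(np.uint8)
n,_,st,c=cv2.connectedComponentsWithStats(g)
for i in range(1,n):
    if st[i,4]>60: X=back(w,c[i],.104); print(st[i],c[i],X.round(4),(R.T@(X-p)).round(4))
E
```

```text
[0.57002881 0.12179587 0.20038995] [-1.79990793e+02 -1.50936608e-01 -3.09812265e+00] [-0.49148815 -0.04900189 -0.18402502]
[312 184  21  20 324] [322.  193.5] [0.6076 0.1188 0.104 ] [0.0374 0.0009 0.0965]
[309 256  26   4  76] [321.28947368 257.94736842] [0.5588 0.122  0.104 ] [-0.0114  0.0004  0.0964]
```

View pics/w9.png

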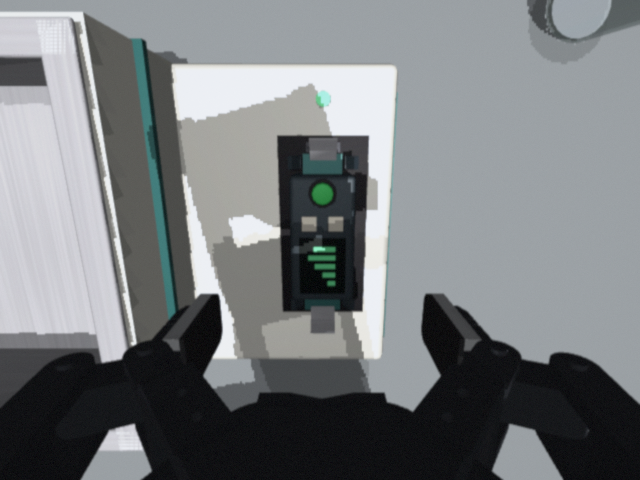

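View pics/sd9.png

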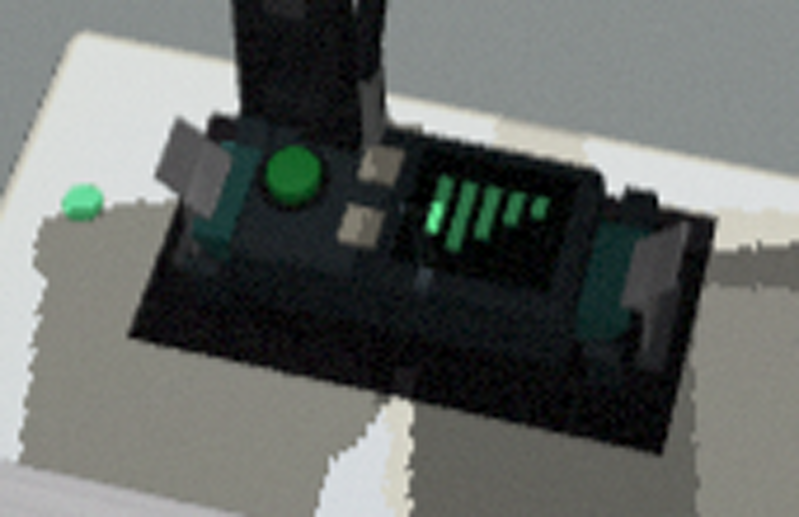

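Emit:
{"api": "carry_out", "payload": {
  "commands": "1 0.02 0 0 0 0 0;1 0.017 0 0 0 0 0;1 0 0 0 0 0 0;1 0 0 0 0 0 0;1 0 0 0 0 0 0"
}}

```text
time_s: 16.55
tool_pos: [0.6062, 0.1198, 0.1995]
tcp_rot: [180.0, -0.0, -3.1]
ft_force: [-0.7, 1.0, -0.3]
gripper_width: 0.0001
```

Emit:
{"api": "carry_out", "payload": {
  "commands": "1 0 0 0.03 0 0 0;1 0 0 0.035 0 0 0;1 0 0 0.017 0 0 0;1 0 0 0 0 0 0;1 0 0 0 0 0 0"
}}

```text
time_s: 17.18
tool_pos: [0.6081, 0.12, 0.1191]
tcp_rot: [-180.0, -0.2, -3.1]
ft_force: [-0.1, 0.5, 0.5]
gripper_width: -0.0
```

```bash
python3 - <<'E'
from h import *
w=snapshot("wrist"); save(w,"w10"); sd=snapshot("side"); save(sd,"sd10",(160,370,330,480),4.7)
s=sense(); print(s["tool_pos"],s["tcp_rot"],s["ft_force"],s["gripper_width"])
E
```

```text
[0.60823926 0.12000757 0.11940645] [-179.96777083   -0.24594293   -3.1016745 ] [-0.45992063 -0.35100113  0.18631656] 3.6122656673135225e-05
```

View pics/w10.png

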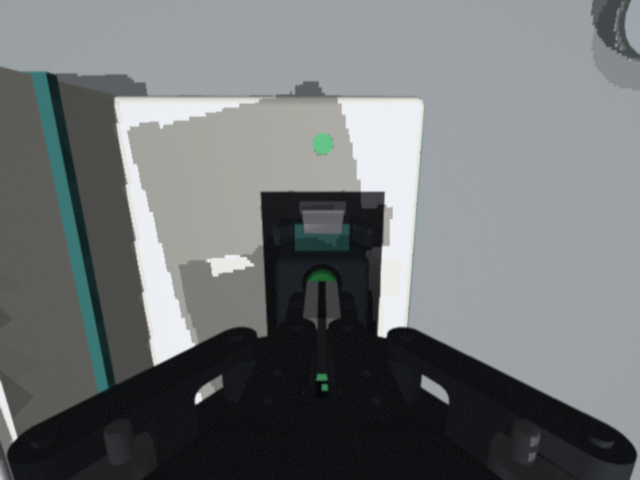

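View pics/sd10.png

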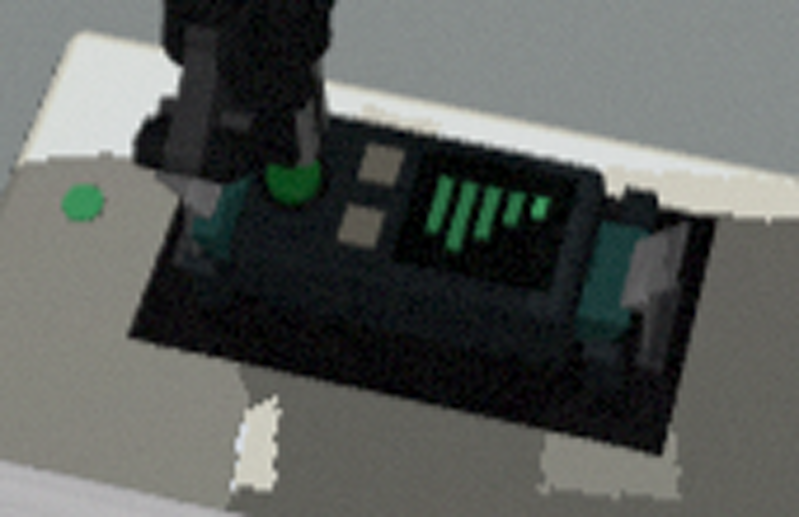

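Emit:
{"api": "carry_out", "payload": {
  "commands": "1 0 0 0.01 0 0 0;1 0 0 0.003 0 0 0;1 0 0 0 0 0 0"
}}

```text
time_s: 17.65
tool_pos: [0.6071, 0.1198, 0.1046]
tcp_rot: [180.0, -0.1, -3.1]
ft_force: [-0.0, -0.1, 0.5]
gripper_width: 0.0003
```

Emit:
{"api": "carry_out", "payload": {
  "commands": "1 0 0 0.002 0 0 0;1 0 0 0 0 0 0"
}}

```text
time_s: 17.9
tool_pos: [0.6075, 0.1198, 0.1031]
tcp_rot: [-180.0, -0.1, -3.1]
ft_force: [-0.7, 0.2, 2.2]
gripper_width: 0.0
```

Emit:
{"api": "carry_out", "payload": {
  "commands": "1 0 0 0.0015 0 0 0;1 0 0 0 0 0 0"
}}

```text
time_s: 18.15
tool_pos: [0.6074, 0.1198, 0.1017]
tcp_rot: [-180.0, -0.1, -3.1]
ft_force: [-1.2, 0.2, 4.3]
gripper_width: 0.0001
```

Emit:
{"api": "carry_out", "payload": {
  "commands": "1 0 0 0.0015 0 0 0;1 0 0 0 0 0 0"
}}

```text
time_s: 18.4
tool_pos: [0.6077, 0.1199, 0.1004]
tcp_rot: [-180.0, -0.2, -3.1]
ft_force: [-0.7, -0.6, 6.7]
gripper_width: 0.0
```

Emit:
{"api": "carry_out", "payload": {
  "commands": "1 0 0 0.001 0 0 0;1 0 0 0 0 0 0"
}}

```text
time_s: 18.65
tool_pos: [0.6077, 0.1199, 0.1002]
tcp_rot: [-180.0, -0.2, -3.1]
ft_force: [-2.8, -0.9, 11.9]
gripper_width: 0.0001
```

Emit:
{"api": "carry_out", "payload": {
  "commands": "1 0 0 0.0006 0 0 0;1 0 0 0 0 0 0"
}}

```text
time_s: 18.9
tool_pos: [0.6077, 0.1199, 0.1]
tcp_rot: [-180.0, -0.2, -3.1]
ft_force: [-4.6, -0.2, 16.0]
gripper_width: 0.0001
```

Firmly on the stop, so the key is right down. I'll back off now and check.

Emit:
{"api": "carry_out", "payload": {
  "commands": "1 0 0 -0.01 0 0 0;1 0 0 -0.03 0 0 0;1 0 0 -0.05 0 0 0;1 -0.02 0 -0.03 0 0 0;1 0 0 0 0 0 0"
}}

```text
time_s: 19.52
tool_pos: [0.5876, 0.1212, 0.2208]
tcp_rot: [-179.9, -0.3, -3.1]
ft_force: [0.5, 0.2, -0.4]
gripper_width: 0.0
```

Emit:
{"api": "carry_out", "payload": {
  "commands": "1 0 0 0 0 0 0;1 0 0 0 0 0 0"
}}

```text
time_s: 19.77
tool_pos: [0.5868, 0.1208, 0.2168]
tcp_rot: [180.0, 0.0, -3.1]
ft_force: [0.5, -0.3, 0.5]
gripper_width: 0.0001
```

```bash
python3 - <<'E'
from h import *
w=snapshot("wrist"); save(w,"w11",(220,80,430,340),2.3); sd=snapshot("side"); save(sd,"sd11",(160,370,330,480),4.7); sc=snapshot("scene"); save(sc,"sc11")
s=sense(); p,R=mats(s); print(p,s["ft_force"])
P=[K(q)@np.c_[np.array(q["R"]),np.array(q["t"])] for q in(sc,sd)]
for q in (sc,sd):
  a=q["frame"].astype(int); g=((a[...,1]>a[...,0]+45)&(a[...,1]>a[...,2]+35)).astype(np.uint8)
  n,_,st,c=cv2.connectedComponentsWithStats(g)
  print([(c[i].round(1),st[i,4]) for i in range(1,n) if st[i,4]>8 and c[i][1]>150])
E
```

```text
[0.58694838 0.12080245 0.2172145 ] [-0.56380772 -0.58103447  0.02615037]
[(array([488. , 204.5]), np.int32(24)), (array([506.5, 244. ]), np.int32(16)), (array([ 90.6, 284.2]), np.int32(51))]
[(array([221.9, 406.4]), np.int32(101)), (array([177.2, 412.7]), np.int32(51)), (array([252.9, 413.3]), np.int32(25)), (array([257.7, 415.3]), np.int32(29)), (array([263.3, 414.4]), np.int32(22)), (array([268.9, 413.9]), np.int32(14))]
```

View pics/w11.png

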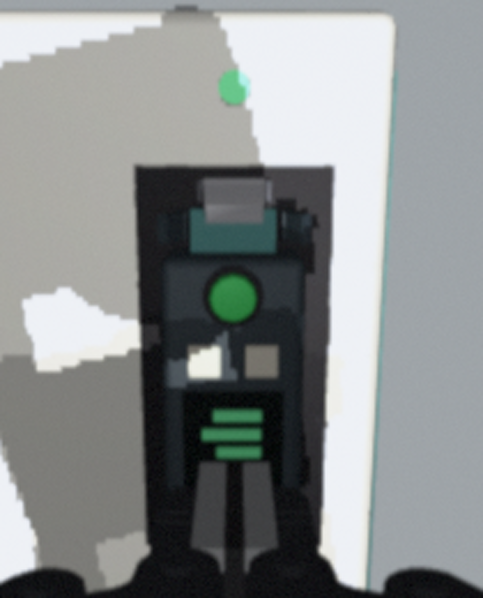

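View pics/sd11.png

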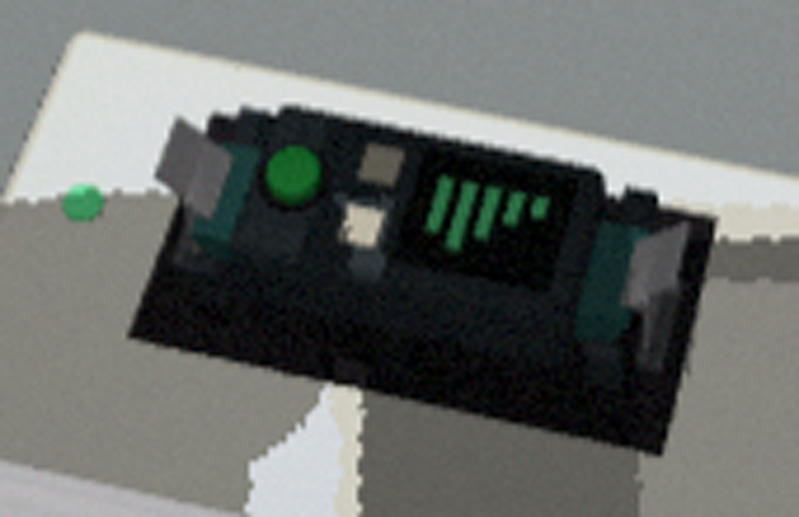

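View pics/sc11.png

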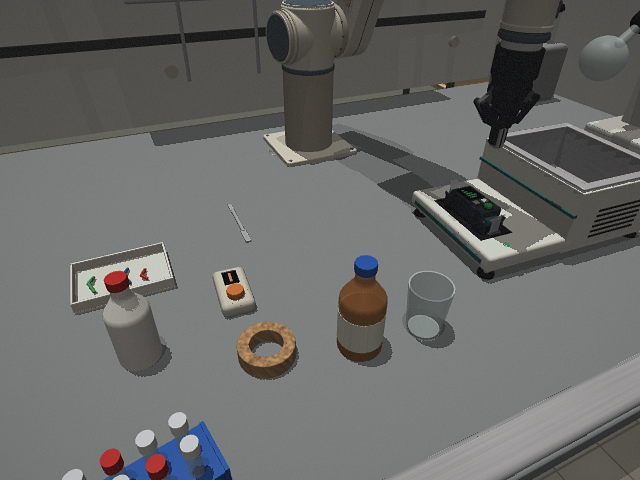

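```bash
python3 -c "
from rig import *
print(sign_off())"
```

```text
the job is handed in; nothing more can be done
None
```

The controller is clipped into the dock with its green key at the green-dot end, and I switched it on and let go. I handed the job in at about 20 s; no verdict was reported.

- **Seating:** Both clips had taken hold by the time the press met a hard stop. The wrist force peaked at about 22 N, or roughly 24 N allowing for the controller's weight, under the 32 N limit. From the readings, the feet had lifted the dock by about 8 mm. When I eased up, the controller rose less than 1 mm and then held, so the clips have it. The pictures after release show both clip noses over the tongues.
- **Key:** I pressed it with the shut fingertips about 3 mm down to a hard stop, reaching about 16 N. In the last pictures it looks up again; I judged that by eye and did not measure its height. The display looks the same as before.
- **Other things:** The last scene picture shows the other things on the bench where they were. The gripper is about 0.11 m above the controller, with about 0 N at the wrist.
- **Disagreement:** The wrist camera and the other two cameras differed by about 1.5–2 mm in y. I corrected for this using the gripped controller, and later moved 0.7 mm sideways after a close look. A small sideways force along the dock (up to about 6 N) showed up at the hard stop and was gone after release.

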